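# Clip the tank back onto the model tank wagon

## Task

Lift the silver tank out of its padded wooden cradle and clip it back onto the chassis of the model tank wagon: dome up, its two black bands in the two pairs of red-tipped spring clips, pressed straight down until all four clips have snapped over its side seams and hold it, then let go. Press only as hard as the clips need: the chassis gives on its axle springs, and these must not be pushed solid. Leave the green van, the polish jar and the screwdriver where they are.

Things in the scene. Friction and masses are not known exactly. Their poses are not given: they have to be found in the camera images.
- tank: Loose silver tank, about 250 g: level cylinder, 52 mm diameter, 190 mm long over its round ends. Origin at mid length on its axis; x along it, z up through the dome (26 mm diameter, top 47 mm above the axis). A grey seam (4.8 mm thick) on each flank at axis height makes it 58.4 mm wide. Same both ways round. Starts dome up in the cradle, axis 54 mm above the bench.
- band_a (a point): Point on the tank's axis inside one black band (18 mm wide), 50 mm from the tank's middle along its +x.
- band_b (a point): The same in the other black band, 50 mm along the tank's -x.
- cradle: Wooden cradle fixed to the bench, base 200 x 95 x 12 mm, x along its length, origin in the middle of its underside. Two green-padded V blocks at x = +-60 mm (24 mm wide, up to 40 mm above the bench) carry the tank; nothing else stands on the base.
- wagon: Track plank (340 x 110 x 10 mm) with brass rails, chocked red wheels and axle boxes, fixed to the bench. Origin in the middle of its underside, x along the track. The black chassis on it is 282 mm long, 80 mm wide, deck 72 mm above the bench; it can only move up and down, on the axle springs (joint frame).
- home (a point): Where the tank's middle lies once clipped in: mid chassis, 39.5 mm above its deck (111.5 mm above the bench, springs unloaded); moves with the chassis; x along the wagon, z up. A rubber-tipped leaf under it pushes the tank up with 7 to 9 N from 3.5 mm above home. Saddles stop the tank 1.5 mm below home; let go, it rises to home, against the hooks. A tank not caught stays 3 mm or more too high.
- clips_a (a point): Middle between the hook edges of the clip pair 50 mm from home along the wagon's +x, 2.5 mm above home. Two steel leaves, 17 mm wide, 61 mm apart, with red hooks 53 mm apart; their sloping lead-ins widen to 66 mm 20 mm higher. The seams meet the lead-ins 10 to 12 mm above home and spread the clips; the hooks spring back over the seams only below 3 mm above home, measured on the chassis.
- clips_b (a point): The same for the other clip pair, 50 mm from home along the wagon's -x. Both pairs together need a push of 12 to 16 N (more if off-centre or rolled); the snap is felt as a drop to about 8 N, then the force rises again on the saddles.
- frame (a joint): How far the chassis is pressed down on its axle springs, m: 0 as it stands, positive down, 2.2 N per mm, 0.001 with the tank's weight. Under the push it sinks 5 to 7 mm before the clips snap, so the tank must go below the height where home was measured. At 0.011 (24 N) the springs are solid.
- van: Loose model van, green with red roof, 150 x 66 x 97 mm, 450 g; a bystander. Origin under its middle.
- polish: Loose jar of polish, blue label, yellow cap, 48 mm diameter, 62 mm high; a bystander. Origin under its middle.
- driver: Loose screwdriver with an orange handle, 160 mm long, lying on the bench; a bystander.
There are look-alikes about, which are no part of the job. Leave any yellow look-alike of the cradle alone.

How it is judged:
By the outcome, as a careful person would: the job done as asked, in the order asked, and still so for the second after the job is handed in, with the robot touching nothing.
It also fails if it takes over 56 s, if anything falls off the work surface, if the arm or the gripper's body presses on something with over 40 N, if the wrist force passes 120 N, or if a joint passes its speed limit or range.

## Robot

A 6-joint arm with a two-finger parallel gripper is mounted at the origin on the work surface. World frame = base frame: x ahead of the robot, y to its left, z up, the work surface at z = 0. Lengths are in mm, angles in degrees, forces in N, time in s.
With the tool pointing down it reaches from about 300 to 850 mm from the base axis. Payload 4.2 kg.
Tool frame: the origin (TCP) lies midway between the tips of the shut fingers; the grasp point (between the pads) lies 19 mm behind it; z points along the fingers, y is the line along which they close (so a half turn about z gives the same grasp; the last joint's range is limited). The gripper opens to 91 mm and grips with 3 to 60 N. Pads are 32 mm wide; open, the fingers measure 118 mm over their backs; the gripper's body (76 mm by 178 mm) begins 60 mm behind the grasp point.
Start: joints at [74.313, 18.312, 89.639, -0, 72.044, -1.146], TCP at [144.376, 556.599, 184.576] pointing down, gripper open.
Joint ranges: [-177.97, 177.97], [-48.28, 115.42], [12.27, 149.76], [-77.06, 257.06], [2.81, 150.46], [-146.56, 146.56]. Speed limits (degrees/s): [147.25, 147.25, 180, 180, 180, 180].

## Interface

Orientations are given as [roll, pitch, yaw] about the fixed x, y, z axes, in that order (R = Rz(yaw) Ry(pitch) Rx(roll)).
In Python, from workcell import env gives the robot as it stands.
- The arm moves only by the shell command python3 -m jog 'ROWS' [FORCE]. ROWS is a JSON object of lists of equal length, an entry for each row: "jaw": the finger opening in mm, from 0 to 91.2; "slide": the shift along the tool's x, y, z in units of 30 mm (1.0 is 30 mm), a list of three; "spin": the turn about the tool's z in units of 8 degrees (1.0 is 8 degrees). In form: {"jaw": [jaw, ...], "slide": [[dx, dy, dz], ...], "spin": [spin, ...]}. A call has 1 to 10 rows; each row shifts and turns the commanded pose from where the row before left it, along the tool's axes as they then stand; what a row does not reach is not made up. A row lasts 1/10 s, in which the tool goes at most 50 mm and 8.59 degrees, less where a joint would pass 70% of its speed; a pose out of reach is approached as far as the arm can. A call is refused whole if a number of a shift passes 1 or a number of a turn 1, either way. A call with a gripper value outside its range is refused whole. The fingers move at their own pace and stop on an object; FORCE is the grip in N (left out, the last holds). Time passes only in rows, so rows that do not move let the fingers close. It gives the time, the measured TCP pose, the force, the opening and the grip force at its end, in the units of the state.
- env.state(): the state, without advancing time (a new reading comes with each control period).
- env.grab_frame(name): name is "scene" or "top" or "wrist"; returns the picture (400x640x3 uint8, red, green, blue); there is no depth.
- env.camera_model(name): a dict with "fx", "fy", "cx", "cy" (pixels), "camera_from_world" (4x4, takes a point from world to camera coordinates). Camera axes: x right, y up, looking along -z (the intrinsics and any distortion apply to the point x, -y, -z); pixel columns grow to the right and rows downward; lengths in mm; the calibration is good to about 2 mm. A picture is of the moment at which its call begins: read the wrist's pose just before it. camera_model takes no time and is no camera call; for the wrist camera it gives the pose at the moment of the call.
- env.job_done(): hands the job in; it is judged then, once.
The state is a dict: "time_s": time; "qpos": joint angles; "qvel": joint speeds; "effort": joint torques, N m; "ee_pos": TCP position; "ee_rot": TCP orientation; "force": force on the tool from outside, world axes, zero at the start; "torque": the same for the moment, N m; "gripper_width": finger opening in mm; "gripper_force": force on a finger pad.
Only numpy, scipy, OpenCV 4.12 (cv2) and the standard library are available. Lean on these libraries where they do the work, as an engineer would, in place of code of your own. Each camera call takes 0.05 s, during which the arm holds its last target. There are 200 camera calls.

## Working session

There is one attempt and no reset: what is moved stays moved. The work goes in short steps, Python scripts to look and compute and a shell command to move; the robot and the scene stay as the last step left them, time stands still between calls to the robot, and variables do not carry over. Pictures are saved under pics/ and viewed, at most 10 in all, crops included, and the job is handed in when it is done.

```bash
mkdir -p pics; ls
python3 - <<'E'
from workcell import env
import cv2,numpy as np
for n in ["scene","top","wrist"]:
    m=env.camera_model(n); im=env.grab_frame(n)
    cv2.imwrite(f"pics/{n}0.png",im[:,:,::-1])
    print(n,{k:(np.round(v,3).tolist()) for k,v in m.items()})
s=env.state();print(s)
E
```

```text
pics
scene {'fx': 477.981, 'fy': 477.981, 'cx': 313.865, 'cy': 197.796, 'camera_from_world': [[-0.302, 0.953, 0.001, 56.514], [-0.804, -0.255, 0.537, 374.09], [0.512, 0.161, 0.843, -1885.504], [0.0, 0.0, 0.0, 1.0]]}
top {'fx': 483.565, 'fy': 483.565, 'cx': 320.578, 'cy': 190.57, 'camera_from_world': [[0.011, -1.0, 0.003, 71.575], [0.994, 0.011, 0.107, -481.859], [-0.107, 0.002, 0.994, -1827.82], [0.0, 0.0, 0.0, 1.0]]}
wrist {'fx': 282.637, 'fy': 282.637, 'cx': 319.905, 'cy': 199.935, 'camera_from_world': [[0.25, 0.968, -0.001, -574.08], [-0.93, 0.24, -0.277, 31.132], [-0.268, 0.071, 0.961, -392.122], [0.0, 0.0, 0.0, 1.0]]}
{'time_s': 0.15, 'qpos': array([ 7.43147343e+01,  1.83459592e+01,  8.96898040e+01, -1.74376460e-03,
        7.20429490e+01, -1.14594201e+00]), 'qvel': array([ 0.01488716, -0.11359745, -0.18977518,  0.1152655 , -0.05730171,
       -0.02310328]), 'effort': array([ 7.62518266e-04, -4.12771797e+01, -2.32155508e+01,  7.29335868e-02,
        4.33692208e-02, -9.08945367e-05]), 'ee_pos': array([144.25012234, 556.19112609, 183.88974055]), 'ee_rot': array([-1.79921270e+02,  8.35751747e-05,  1.65461215e+02]), 'force': array([-0.40864199,  1.04041884, -0.22221381]), 'torque': array([0.00919294, 0.00767281, 0.01088563]), 'gripper_force': 0.0, 'gripper_width': 91.037419035345}
```

View pics/scene0.png

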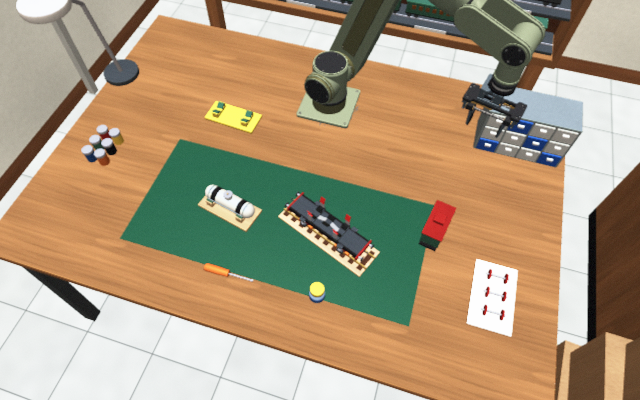

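View pics/top0.png

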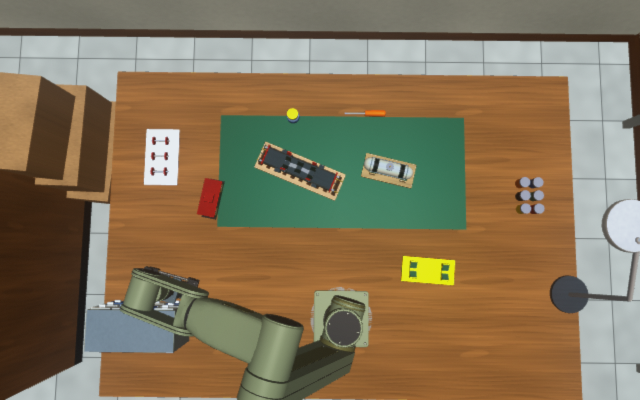

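The scene picture shows the silver tank in its cradle at (230,200) and the wagon at (328,232). From the top they are at (388,169) and (300,170). The yellow look-alike cradle is at (428,270), the van at (210,198), the jar at (293,115) and the screwdriver at (365,113).

```bash
cat > h.py <<'E'
from workcell import env
import numpy as np,cv2
def ray(m,px,z):
    T=np.array(m["camera_from_world"]);R=T[:3,:3];c=-R.T@T[:3,3]
    px=np.atleast_2d(np.asarray(px,float))
    d=np.c_[(px[:,0]-m["cx"])/m["fx"],-(px[:,1]-m["cy"])/m["fy"],-np.ones(len(px))]@R
    return c+d*((z-c[2])/d[:,2])[:,None]
def proj(m,p):
    T=np.array(m["camera_from_world"]);q=np.atleast_2d(p)@T[:3,:3].T+T[:3,3]
    return np.c_[m["cx"]+m["fx"]*q[:,0]/-q[:,2],m["cy"]-m["fy"]*q[:,1]/-q[:,2]]
def blobs(mask,amin=10):
    n,l,s,c=cv2.connectedComponentsWithStats(mask.astype(np.uint8))
    return [(s[i,4],c[i],l==i) for i in range(1,n) if s[i,4]>=amin]
E
python3 - <<'E'
from h import *
m=env.camera_model("top")
for n,p,z in [("tank",(388,168),80),("tank ends",[(366,163),(411,176)],54),("wagon",(300,171),60),("plank corners",[(268,142),(346,174),(331,199),(255,168)],10),("cradle",[(365,152),(417,165),(412,188),(361,178)],12),("van",(210,198),90),("jar",(293,115),62)]:
    print(n,ray(m,p,z).round(0).tolist())
im=cv2.imread("pics/top0.png");big=cv2.resize(im[130:210,245:425],None,fx=4.4,fy=4.4,interpolation=cv2.INTER_CUBIC);cv2.imwrite("pics/topc.png",big)
E
```

```text
tank [[563.0, -174.0, 80.0]]
tank ends [[585.0, -94.0, 54.0], [537.0, -265.0, 54.0]]
wagon [[551.0, 155.0, 60.0]]
plank corners [[671.0, 284.0, 10.0], [549.0, -21.0, 10.0], [450.0, 36.0, 10.0], [568.0, 332.0, 10.0]]
cradle [[636.0, -95.0, 12.0], [587.0, -297.0, 12.0], [496.0, -276.0, 12.0], [533.0, -79.0, 12.0]]
van [[442.0, 485.0, 90.0]]
jar [[766.0, 185.0, 62.0]]
```

View pics/topc.png

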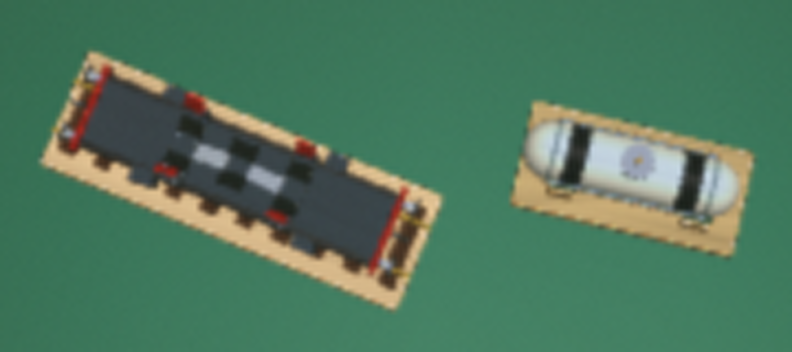

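The crop shows the wagon with its red hooks and its leaf in the middle, and the tank with both bands and the dome. The measured sizes agree with those given: plank 329 x 113 and cradle about 205 x 98. The yaws come out at about 68° for the wagon and 74° for the tank. I'll go over the wagon first.

```bash
cat >> h.py <<'E'
def plan(target,yaw,n):
    """print rows taking the measured pose to target/yaw in n equal steps (tool down)"""
    s=env.state();p=s["ee_pos"];y0=s["ee_rot"][2];dy=(yaw-y0+180)%360-180
    d=(np.array(target)-p)/n/30;sl=[]
    for i in range(n):
        a=np.radians(y0+dy*i/n)
        sl.append([round(float(v),2) for v in (d[0]*np.cos(a)+d[1]*np.sin(a),d[0]*np.sin(a)-d[1]*np.cos(a),-d[2])])
    print("spin",round(-dy/n/8,3),"slides",str(sl).replace(" ",""))
E
python3 -c "
from h import *
plan([555,158,215],68.2,20)"
```

```text
spin 0.608 slides [[-0.83,-0.47,-0.05],[-0.87,-0.4,-0.05],[-0.9,-0.32,-0.05],[-0.92,-0.25,-0.05],[-0.94,-0.17,-0.05],[-0.95,-0.09,-0.05],[-0.95,-0.01,-0.05],[-0.95,0.07,-0.05],[-0.94,0.15,-0.05],[-0.92,0.23,-0.05],[-0.9,0.31,-0.05],[-0.87,0.39,-0.05],[-0.84,0.46,-0.05],[-0.79,0.53,-0.05],[-0.75,0.59,-0.05],[-0.69,0.65,-0.05],[-0.64,0.71,-0.05],[-0.57,0.76,-0.05],[-0.51,0.81,-0.05],[-0.44,0.85,-0.05]]
```

```bash
python3 -m jog '{"jaw":[91,91,91,91,91,91,91,91,91,91],"slide":[[-0.83,-0.47,-0.05],[-0.87,-0.4,-0.05],[-0.9,-0.32,-0.05],[-0.92,-0.25,-0.05],[-0.94,-0.17,-0.05],[-0.95,-0.09,-0.05],[-0.95,-0.01,-0.05],[-0.95,0.07,-0.05],[-0.94,0.15,-0.05],[-0.92,0.23,-0.05]],"spin":[0.6,0.6,0.6,0.6,0.6,0.6,0.6,0.6,0.6,0.6]}' && python3 -m jog '{"jaw":[91,91,91,91,91,91,91,91,91,91],"slide":[[-0.9,0.31,-0.05],[-0.87,0.39,-0.05],[-0.84,0.46,-0.05],[-0.79,0.53,-0.05],[-0.75,0.59,-0.05],[-0.69,0.65,-0.05],[-0.64,0.71,-0.05],[-0.57,0.76,-0.05],[-0.51,0.81,-0.05],[-0.44,0.85,-0.05]],"spin":[0.61,0.61,0.61,0.61,0.61,0.61,0.61,0.61,0.61,0.61]}' && python3 -m jog '{"jaw":[91,91],"slide":[[0,0,0],[0,0,0]],"spin":[0,0]}'
python3 - <<'E'
from h import *
m=env.camera_model("wrist");im=env.grab_frame("wrist");cv2.imwrite("pics/w1.png",im[:,:,::-1])
import pickle;pickle.dump(m,open("w1.pkl","wb"))
plan([563,-180,215],74,14)
E
```

```text
time_s: 1.15
ee_pos: [350.9, 357.2, 199.4]
ee_rot: [-180.0, 0.0, 117.3]
force: [-0.2, -0.2, 0.0]
gripper_width: 91.0
gripper_force: 0.0
time_s: 2.15
ee_pos: [558.0, 159.8, 214.3]
ee_rot: [-180.0, 0.0, 68.4]
force: [-0.4, 0.6, 0.6]
gripper_width: 91.3
gripper_force: 0.0
time_s: 2.35
ee_pos: [557.2, 160.5, 214.0]
ee_rot: [-179.9, 0.0, 68.6]
force: [-0.7, -0.5, 0.5]
gripper_width: 91.1
gripper_force: 0.0
spin -0.047 slides [[-0.75,0.31,-0.0],[-0.75,0.3,-0.0],[-0.75,0.3,-0.0],[-0.76,0.29,-0.0],[-0.76,0.29,-0.0],[-0.76,0.28,-0.0],[-0.76,0.28,-0.0],[-0.76,0.27,-0.0],[-0.77,0.27,-0.0],[-0.77,0.26,-0.0],[-0.77,0.26,-0.0],[-0.77,0.25,-0.0],[-0.77,0.25,-0.0],[-0.77,0.24,-0.0]]
```

View pics/w1.png

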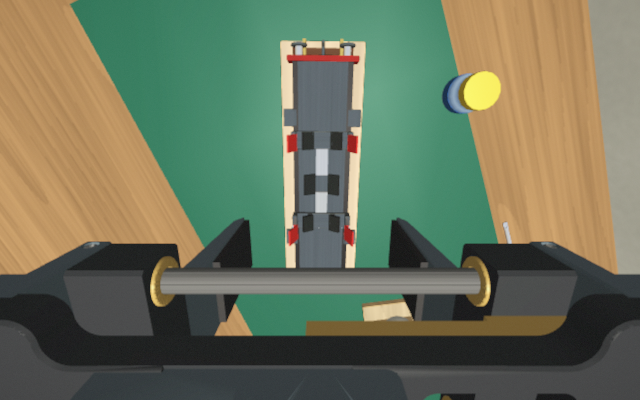

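The wrist view shows the four red hooks at about (292,144), (353,144), (293,236) and (350,236), with the centre leaf at (322,182).

```bash
cat >> h.py <<'E'
def wagon(m,bgr,z=124):
    hsv=cv2.cvtColor(bgr,cv2.COLOR_BGR2HSV);H,S,V=cv2.split(hsv)
    red=((H<8)|(H>172))&(S>150)&(V>80)
    P=[]
    for a,c,k in blobs(red,40):
        ys,xs=np.nonzero(k)
        if xs.max()-xs.min()<25:
            w=ray(m,c,z)[0];P.append(w);print("red",a,c.round(1),w.round(1))
    return np.array(P)
E
python3 - <<'E'
from h import *
import pickle
m=pickle.load(open("w1.pkl","rb"));im=cv2.imread("pics/w1.png")
P=wagon(m,im)
print(P.mean(0), [np.linalg.norm(P[i]-P[j]).round(1) for i in range(len(P)) for j in range(i)])
# end-beam (red, long) centre & deck leaf
hsv=cv2.cvtColor(im,cv2.COLOR_BGR2HSV)
# plank edges left/right columns on several rows
pl=(hsv[...,0]>8)&(hsv[...,0]<28)&(hsv[...,2]>150)
L=[];R=[]
for r in range(60,250,5):
    x=np.nonzero(pl[r,260:390])[0]+260
    L.append((x.min()-.5,r));R.append((x.max()+.5,r))
for E_ in (L,R):
    w=ray(m,E_,10)[:,:2];v=cv2.fitLine(w.astype(np.float32),cv2.DIST_HUBER,0,.1,.01).ravel();print("edge yaw",np.degrees(np.arctan2(v[1],v[0])),v[2:])
E
```

```text
red 158 [291.4 142.9] [549.3 221.8 124. ]
red 156 [352.2 143.2] [606.5 199.2 124. ]
red 134 [293.  234.5] [512.  129.1 124. ]
red 131 [348.1 235. ] [568.8 106.3 124. ]
[559.1435801  164.09258514 124.        ] [np.float64(61.5), np.float64(100.0), np.float64(117.7), np.float64(117.2), np.float64(100.2), np.float64(61.2)]
edge yaw 67.95151 [515.8248  203.62183]
edge yaw 68.04925 [607.76337 138.52708]
```

```bash
python3 -m jog '{"jaw":[91,91,91,91,91,91,91,91,91,91],"slide":[[-0.75,0.3,0],[-0.75,0.3,0],[-0.75,0.3,0],[-0.76,0.29,0],[-0.76,0.29,0],[-0.76,0.28,0],[-0.76,0.28,0],[-0.76,0.27,0],[-0.77,0.27,0],[-0.77,0.26,0]],"spin":[-0.07,-0.07,-0.07,-0.07,-0.07,-0.07,-0.07,-0.07,-0.07,-0.07]}' && python3 -m jog '{"jaw":[91,91,91,91,91,91],"slide":[[-0.77,0.25,0],[-0.77,0.25,0],[-0.77,0.25,0],[-0.77,0.25,0],[0,0,0],[0,0,0]],"spin":[0,0,0,0,0,0]}'
python3 - <<'E'
from h import *
m=env.camera_model("wrist");im=env.grab_frame("wrist");cv2.imwrite("pics/w2.png",im[:,:,::-1])
import pickle;pickle.dump(m,open("w2.pkl","wb"))
E
```

```text
time_s: 3.4
ee_pos: [564.0, -81.9, 214.6]
ee_rot: [-180.0, -0.0, 74.4]
force: [-0.3, -0.0, -0.6]
gripper_width: 91.1
gripper_force: 0.0
time_s: 4.0
ee_pos: [568.1, -178.2, 214.4]
ee_rot: [-180.0, -0.1, 74.3]
force: [-0.5, 0.4, -0.1]
gripper_width: 91.5
gripper_force: 0.0
```

View pics/w2.png

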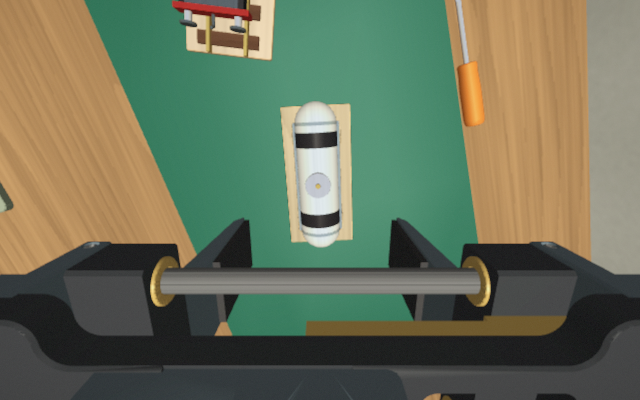

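The wrist view shows the tank with its bands at about (316,140) and (320,219) and the dome at (318,185), on its wooden cradle.

Run:
```python
from h import *
import pickle
m=pickle.load(open("w2.pkl","rb"));im=cv2.imread("pics/w2.png")
g=im.max(2);k=np.zeros_like(g,bool);k[90:245,285:355]=True
for a,c,b in blobs((g<60)&k,80):
    ys,xs=np.nonzero(b); print("band",a,c,xs.min(),xs.max(),ys.min(),ys.max())
    # centre columns only -> apex line z=80
    mid=b.copy();mid[:,:int(c[0])-4]=0;mid[:,int(c[0])+5:]=0
    y,x=np.nonzero(mid);print("  z80 centre",ray(m,[[c[0],y.mean()]],80)[0].round(1))
    for side in(1,-1):pass
hsv=cv2.cvtColor(im,cv2.COLOR_BGR2HSV)
dome=(hsv[170:200,300:336].astype(int));y,x=np.nonzero((im[170:200,300:336].max(2)<205));print("dome",x.mean()+300,y.mean()+170,ray(m,[[x.mean()+300,y.mean()+170]],101)[0])
# cradle edges at z=12
pl=(hsv[...,0]>8)&(hsv[...,0]<28)&(hsv[...,1]>60)&(hsv[...,2]>130)
for lo,hi,f in((275,300,np.min),(335,360,np.max)):
    e=[(f(np.nonzero(pl[r,lo:hi])[0])+lo,r) for r in range(115,235,5) if pl[r,lo:hi].any()]
    w=ray(m,e,12)[:,:2];v=cv2.fitLine(w.astype(np.float32),cv2.DIST_HUBER,0,.1,.01).ravel();print("edge",np.degrees(np.arctan2(v[1],v[0])),v[2:])
print(env.state()["ee_pos"],env.state()["ee_rot"])
```

```text
band 207 [328.92270531 139.14009662] 322 336 132 146
  z80 centre [ 592.2 -127.9   80. ]
band 227 [303.68281938 140.55947137] 296 312 134 147
  z80 centre [ 563.6 -121.2   80. ]
band 180 [330.72222222 219.14444444] 323 338 211 226
  z80 centre [ 568.5 -224.1   80. ]
band 182 [309.35164835 220.30769231] 301 318 213 227
  z80 centre [ 542.3 -218.    80. ]
dome 311.0348837209302 182.77906976744185 [ 559.77157948 -167.58061296  101.        ]
edge 77.08144 [ 520.1363  -163.08871]
edge 76.935394 [ 612.45746 -178.49721]
[ 568.15371797 -177.89748419  214.50106982] [-1.79965586e+02 -5.15490820e-02  7.43276990e+01]
```

Run:
```python
from h import *
import pickle
m=pickle.load(open("w2.pkl","rb"));im=cv2.imread("pics/w2.png");g=im.max(2).astype(float)
Q=[]
for r0,r1,cc in((126,154,316),(206,234,319.5)):
    sub=g[r0:r1,int(cc)-8:int(cc)+10]; w=np.clip(200-sub,0,None).sum(1); w[w<.25*w.max()]=0
    r=(w*np.arange(r0,r1)).sum()/w.sum(); h=(w>w.max()/2).sum()
    p=ray(m,[[cc,r]],80)[0];Q.append(p);print(r,h,p.round(1))
d=Q[0]-Q[1];print(np.linalg.norm(d),np.degrees(np.arctan2(d[1],d[0])),(Q[0]+Q[1])/2)
# tank flank edges: bright vs wood using saturation
s=cv2.cvtColor(im,cv2.COLOR_BGR2HSV)[...,1]
for r in(125,155,165,200,208,):print(r,s[r,286:354:1].tolist())
```

```text
140.06206186714144 15 [ 577.6 -124.6   80. ]
220.96664102169564 13 [ 554.4 -222.1   80. ]
100.1593451087269 76.64261115038536 [ 565.98085342 -173.36000113   80.        ]
125 [71, 71, 71, 72, 72, 68, 16, 25, 16, 20, 18, 17, 16, 17, 16, 16, 17, 17, 18, 16, 16, 16, 16, 18, 21, 19, 17, 17, 18, 18, 18, 15, 15, 15, 15, 14, 13, 12, 10, 9, 11, 10, 11, 13, 15, 16, 17, 20, 22, 23, 8, 27, 14, 53, 73, 71, 70, 71, 71, 70, 71, 70, 68, 72, 66, 106, 107, 107]
155 [70, 69, 71, 69, 69, 71, 71, 71, 28, 20, 14, 20, 22, 22, 21, 19, 16, 17, 17, 13, 11, 9, 10, 10, 9, 10, 12, 12, 13, 12, 12, 12, 12, 12, 12, 12, 11, 11, 10, 10, 9, 10, 10, 9, 12, 14, 17, 16, 19, 22, 23, 6, 28, 13, 62, 70, 70, 70, 70, 71, 72, 70, 71, 71, 76, 59, 108, 104]
165 [77, 71, 71, 71, 69, 69, 70, 69, 66, 13, 27, 6, 24, 21, 21, 21, 19, 17, 17, 16, 13, 10, 9, 9, 9, 9, 11, 13, 13, 12, 12, 12, 12, 12, 12, 12, 11, 10, 10, 9, 9, 10, 9, 9, 11, 13, 16, 17, 18, 21, 23, 16, 19, 17, 51, 71, 71, 70, 70, 71, 70, 71, 70, 69, 72, 59, 105, 106]
200 [117, 113, 78, 76, 73, 71, 70, 70, 72, 72, 73, 43, 17, 17, 15, 22, 22, 21, 19, 18, 18, 16, 13, 11, 10, 11, 10, 9, 12, 12, 12, 12, 12, 12, 12, 12, 12, 12, 11, 10, 9, 9, 9, 10, 9, 11, 13, 16, 16, 18, 21, 22, 16, 19, 17, 50, 70, 71, 70, 70, 70, 72, 72, 71, 73, 70, 59, 106]
208 [118, 115, 65, 72, 72, 73, 71, 70, 71, 73, 73, 72, 15, 24, 9, 24, 23, 20, 20, 19, 17, 16, 15, 12, 9, 9, 9, 9, 10, 12, 12, 12, 12, 12, 12, 12, 12, 12, 12, 10, 9, 9, 10, 9, 9, 10, 12, 16, 16, 18, 21, 23, 22, 23, 21, 33, 73, 71, 70, 70, 71, 71, 72, 72, 71, 76, 60, 109]
```

```bash
python3 -c "
from h import *
plan([566.0,-173.4,131],76.8,4)"
```

```text
spin -0.077 slides [[0.03,-0.03,0.7],[0.03,-0.03,0.7],[0.03,-0.03,0.7],[0.03,-0.03,0.7]]
```

```bash
python3 -m jog '{"jaw":[91,91,91,91,91,91],"slide":[[0.03,-0.03,0.7],[0.03,-0.03,0.7],[0.03,-0.03,0.7],[0.03,-0.03,0.7],[0,0,0],[0,0,0]],"spin":[-0.08,-0.08,-0.08,-0.08,0,0]}'; python3 -c "
from h import *
plan([566.0,-173.4,35],76.8,8)"
```

```text
time_s: 4.65
ee_pos: [566.0, -173.9, 131.0]
ee_rot: [180.0, -0.0, 76.9]
force: [-0.5, 0.2, 1.4]
gripper_width: 91.1
gripper_force: 0.0
spin 0.001 slides [[0.0,-0.0,0.4],[0.0,-0.0,0.4],[0.0,-0.0,0.4],[0.0,-0.0,0.4],[0.0,-0.0,0.4],[0.0,-0.0,0.4],[0.0,-0.0,0.4],[0.0,-0.0,0.4]]
```

```bash
python3 -m jog '{"jaw":[91,91,91,91,91,91,91,91,91,91],"slide":[[0.02,0,0.4],[0,0,0.4],[0,0,0.4],[0,0,0.4],[0,0,0.4],[0,0,0.4],[0,0,0.4],[0,0,0.4],[0,0,0],[0,0,0]],"spin":[0,0,0,0,0,0,0,0,0,0]}'
```

```text
time_s: 5.65
ee_pos: [566.0, -174.4, 34.3]
ee_rot: [-180.0, -0.0, 76.8]
force: [0.5, -0.3, 0.5]
gripper_width: 91.2
gripper_force: 0.0
```

```bash
python3 -m jog '{"jaw":[66,61,58,55,52,50,50,50,50,50],"slide":[[0,0,0],[0,0,0],[0,0,0],[0,0,0],[0,0,0],[0,0,0],[0,0,0],[0,0,0],[0,0,0],[0,0,0]],"spin":[0,0,0,0,0,0,0,0,0,0]}' 45
```

```text
time_s: 6.65
ee_pos: [566.0, -174.3, 34.5]
ee_rot: [-180.0, -0.0, 76.8]
force: [-0.3, 0.2, -0.0]
gripper_width: 50.1
gripper_force: 0.0
```

The jaw closed to 50 mm with no grip force, so I'll take a picture.

Run:
```python
from h import *
im=env.grab_frame("wrist");cv2.imwrite("pics/w3.png",im[:,:,::-1])
s=env.grab_frame("scene");c=cv2.resize(s[150:260,150:290,::-1],None,fx=3,fy=3);
cv2.imwrite("pics/m3.png",np.vstack([im[:,:,::-1],cv2.resize(c,(254,200)) .repeat(1,0) if 0 else np.hstack([cv2.resize(c,(254,200)),np.zeros((200,386,3),np.uint8)])]))
print(env.state())
```

```text
{'time_s': 6.75, 'qpos': array([-1.82373056e+01,  2.72270685e+01,  9.90308212e+01,  6.60950845e-03,
        5.37419726e+01, -5.05914070e+00]), 'qvel': array([ 0.01307422, -0.05046681,  0.03811103,  0.14227219,  0.04324408,
       -0.03400545]), 'effort': array([-3.82077337e-05, -4.54005933e+01, -1.91731811e+01,  6.00168435e-02,
        4.35696566e-02,  2.77148331e-05]), 'ee_pos': array([ 565.97673701, -174.34814807,   34.52397395]), 'ee_rot': array([ 1.79999393e+02, -5.29677482e-03,  7.68179262e+01]), 'force': array([ 0.31152374,  0.65326633, -0.17168619]), 'torque': array([-0.10383251,  0.12639924,  0.04090468]), 'gripper_force': 0.0, 'gripper_width': 50.10096509864785}
```

View pics/m3.png

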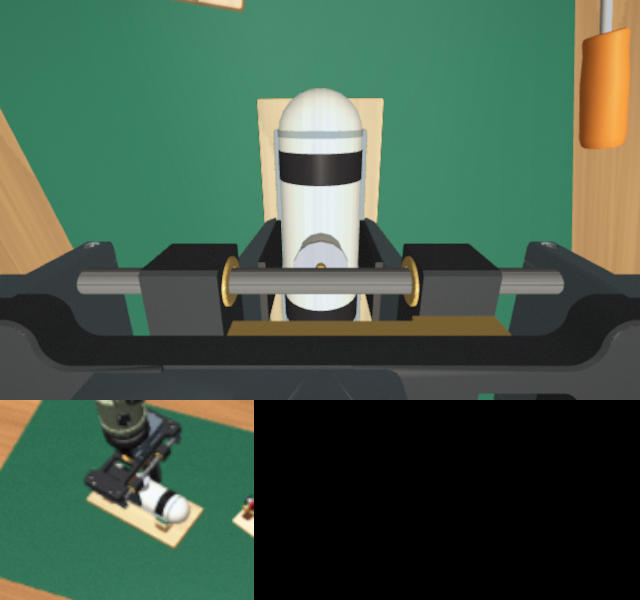

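The picture shows the fingers on either side of the tank at the dome, with the tank apparently undisturbed. The seams are at columns 277 and 365 and the far band at (320,167). I'll check the geometry numerically.

```bash
python3 - <<'E'
from h import *
m=env.camera_model("wrist");s=env.state();a=np.radians(76.8);X=np.array([np.cos(a),np.sin(a),0]);Y=np.array([np.sin(a),-np.cos(a),0])
for z in(54,64):
  C=np.array([566,-174.,z])
  for x in(50,60,20):print(z,x,proj(m,[C+x*X-29.2*Y,C+x*X+29.2*Y,C+x*X+[0,0,26]]).round(0).tolist())
T=s["ee_pos"]
for h in(0,19,40,60,75):print("finger h",h,proj(m,[T+16*X-25*Y+[0,0,h],T+16*X+25*Y+[0,0,h]]).round(0).tolist(),proj(m,[T+16*X-45.6*Y+[0,0,h]]).round(0).tolist())
E
python3 -m jog '{"jaw":[44,44,44,44],"slide":[[0,0,0],[0,0,0],[0,0,0],[0,0,0]],"spin":[0,0,0,0]}' 45
```

```text
54 50 [[276.0, 163.0], [366.0, 164.0], [321.0, 171.0]]
54 60 [[275.0, 148.0], [367.0, 148.0], [321.0, 153.0]]
54 20 [[277.0, 208.0], [364.0, 208.0], [321.0, 221.0]]
64 50 [[273.0, 166.0], [369.0, 166.0], [321.0, 174.0]]
64 60 [[272.0, 149.0], [370.0, 150.0], [321.0, 155.0]]
64 20 [[275.0, 213.0], [367.0, 213.0], [321.0, 228.0]]
finger h 0 [[287.0, 205.0], [354.0, 206.0]] [[260.0, 205.0]]
finger h 19 [[284.0, 214.0], [358.0, 214.0]] [[254.0, 214.0]]
finger h 40 [[280.0, 225.0], [362.0, 225.0]] [[246.0, 225.0]]
finger h 60 [[275.0, 238.0], [368.0, 238.0]] [[237.0, 238.0]]
finger h 75 [[270.0, 251.0], [372.0, 251.0]] [[228.0, 251.0]]
time_s: 7.15
ee_pos: [566.2, -174.4, 34.5]
ee_rot: [180.0, -0.0, 76.8]
force: [1.8, 0.3, -1.3]
gripper_width: 46.2
gripper_force: 41.3
```

It is now gripping at 41 N with a reading of 46 mm. I'll lift a little and check how the tank sits in the fingers.

```bash
python3 -m jog '{"jaw":[44,44,44,44,44,44,44,44,44,44],"slide":[[0,0,-0.1],[0,0,-0.3],[0,0,-0.4],[0,0,-0.5],[0,0,-0.6],[0,0,-0.6],[0,0,-0.6],[0,0,-0.6],[0,0,0],[0,0,0]],"spin":[0,0,0,0,0,0,0,0,0,0]}' 45
python3 - <<'E'
from h import *
m=env.camera_model("wrist");im=env.grab_frame("wrist")[:,:,::-1]
s=env.grab_frame("scene")[:,:,::-1]
p=proj(env.camera_model("scene"),[env.state()["ee_pos"]])[0].astype(int)
c=cv2.resize(s[max(0,p[1]-40):p[1]+40,p[0]-64:p[0]+64],(640,400),interpolation=cv2.INTER_CUBIC)
cv2.imwrite("pics/w4.png",np.vstack([im[80:340],c[60:400]]))
E
```

```text
time_s: 8.15
ee_pos: [565.9, -174.3, 146.0]
ee_rot: [180.0, -0.0, 76.8]
force: [0.1, -0.4, -2.6]
gripper_width: 45.9
gripper_force: 41.2
```

View pics/w4.png

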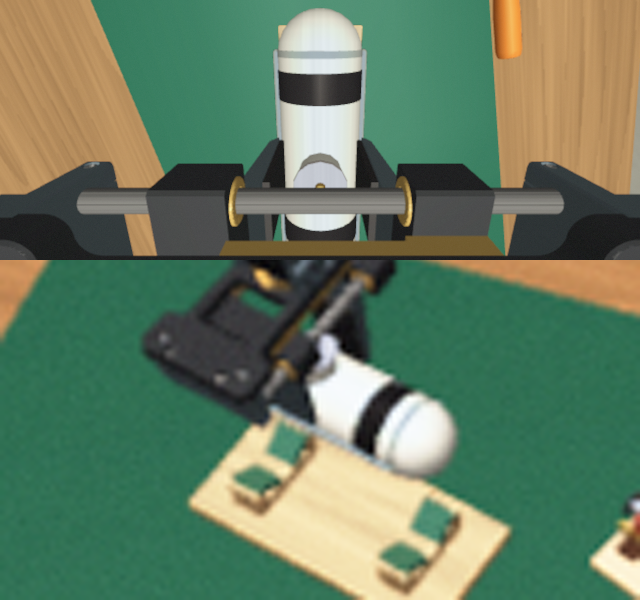

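The tank is held level and clear of the cradle. I'll refine its offset along the axis in the grip, then carry it over.

Run:
```python
from h import *
m=env.camera_model("wrist");im=cv2.imread("pics/w4.png")[:260];g=im.max(2).astype(float)
w=np.clip(150-g[60:120,300:340],0,None).sum(1);w[w<.25*w.max()]=0
r=(w*np.arange(60,120)).sum()/w.sum()+80
s=env.state();a=np.radians(s["ee_rot"][2]);X=np.array([np.cos(a),np.sin(a),0])
T=s["ee_pos"];p=ray(m,[[320.5,r]],T[2]+19.5+26)[0];print(r,"band x offset",(p-T)@X,"lateral",(p-T)@[np.sin(a),-np.cos(a),0])
plan([558.8,163.3,165],68.0,14)
```

```text
169.58671051181247 band x offset 50.92192340820084 lateral -0.3147786420162557
spin 0.079 slides [[0.78,-0.2,-0.05],[0.78,-0.21,-0.05],[0.77,-0.22,-0.05],[0.77,-0.22,-0.05],[0.77,-0.23,-0.05],[0.77,-0.24,-0.05],[0.76,-0.25,-0.05],[0.76,-0.26,-0.05],[0.76,-0.27,-0.05],[0.76,-0.27,-0.05],[0.75,-0.28,-0.05],[0.75,-0.29,-0.05],[0.75,-0.3,-0.05],[0.74,-0.31,-0.05]]
```

Offset 0.9 mm confirmed.

```bash
python3 -m jog '{"jaw":[44,44,44,44,44,44,44,44,44,44],"slide":[[0.4,-0.1,-0.1],[0.78,-0.21,-0.1],[0.77,-0.22,-0.1],[0.77,-0.22,-0.1],[0.77,-0.23,-0.1],[0.77,-0.24,-0.1],[0.76,-0.25,-0.05],[0.76,-0.26,0],[0.76,-0.27,0],[0.76,-0.27,0]],"spin":[0.08,0.08,0.08,0.08,0.08,0.08,0.08,0.08,0.08,0.08]}' 50 && python3 -m jog '{"jaw":[44,44,44,44,44,44,44,44],"slide":[[0.75,-0.28,0],[0.75,-0.29,0],[0.75,-0.3,0],[0.74,-0.31,0],[0.38,-0.1,0],[0,0,0],[0,0,0],[0,0,0]],"spin":[0.08,0.08,0.08,0.08,0,0,0,0]}'; python3 -c "
from h import *
plan([558.8,163.3,130],68.0,4)"
```

```text
time_s: 9.25
ee_pos: [560.8, 56.0, 163.9]
ee_rot: [-179.9, 0.1, 70.4]
force: [-0.1, -0.5, -1.9]
gripper_width: 46.0
gripper_force: 45.8
time_s: 10.05
ee_pos: [561.5, 162.0, 164.8]
ee_rot: [-180.0, 0.0, 67.8]
force: [-0.5, -0.1, -1.8]
gripper_width: 46.2
gripper_force: 45.8
spin -0.006 slides [[0.0,-0.02,0.29],[0.0,-0.02,0.29],[0.0,-0.02,0.29],[0.0,-0.02,0.29]]
```

```bash
python3 -m jog '{"jaw":[44,44,44,44,44,44,44],"slide":[[0.01,-0.04,0],[0,-0.05,0.3],[0,0,0.4],[0,0,0.4],[0,0,0.46],[0,0,0],[0,0,0]],"spin":[-0.02,0,0,0,0,0,0]}'
python3 - <<'E'
from h import *
m=env.camera_model("wrist");im=env.grab_frame("wrist")[:,:,::-1].copy();cv2.imwrite("pics/w5.png",im)
s=env.state();a=np.radians(s["ee_rot"][2]);X=np.array([np.cos(a),np.sin(a),0]);Y=np.array([np.sin(a),-np.cos(a),0]);T=s["ee_pos"];print(T,s["ee_rot"])
hsv=cv2.cvtColor(im,cv2.COLOR_BGR2HSV);H,S,V=cv2.split(hsv)
red=((H<8)|(H>172))&(S>150)&(V>80)
for A,c,k in blobs(red,20):
    y,x=np.nonzero(k);w=ray(m,[c],124)[0]-T;print(A,c.round(1),x.min(),x.max(),y.min(),y.max(),"tool x,y",(w@X).round(1),(w@Y).round(1))
E
```

```text
time_s: 10.75
ee_pos: [558.9, 164.4, 117.5]
ee_rot: [-179.9, 0.0, 68.0]
force: [0.1, -0.4, -2.5]
gripper_width: 46.1
gripper_force: 45.8
[559.36520873 164.52927783 118.21554138] [ 1.79996584e+02 -9.20055430e-03  6.80193956e+01]
900 [321.5  38.5] 271 372 34 46 tool x,y 125.0 -0.1
126 [271.2 163.1] 269 274 151 176 tool x,y 48.2 -34.7
217 [370.1 162.6] 366 375 150 176 tool x,y 48.5 33.6
34 [278.4 300.3] 276 280 295 306 tool x,y -61.7 -34.1
```

View pics/w5.png

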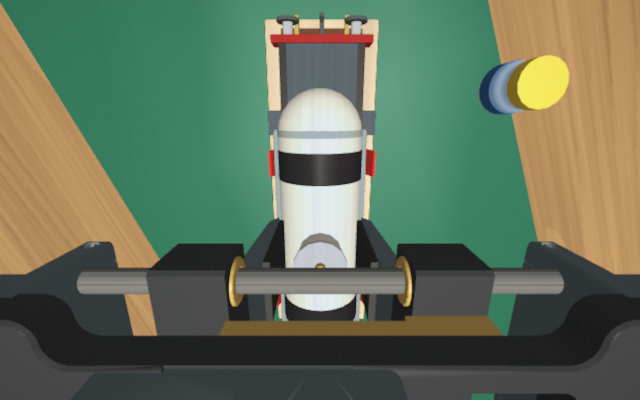

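The view shows the far clips just outside the seams, at columns 269 and 375, with the band at rows 150–185 level with the hooks at rows 150–176. The tank is about 1.4 mm too far along +x and 0.4 mm off sideways. I'll correct that, lower it and then press.

```bash
python3 -m jog '{"jaw":[44,44,44,44,44,44],"slide":[[-0.05,0.015,0],[0,0,0],[0,0,0.2],[0,0,0.2],[0,0,0],[0,0,0]],"spin":[0,0,0,0,0,0]}' 55; python3 -m jog '{"jaw":[44,44,44,44],"slide":[[0,0,0.1],[0,0,0.1],[0,0,0],[0,0,0]],"spin":[0,0,0,0]}'
```

```text
time_s: 11.4
ee_pos: [558.8, 162.8, 105.9]
ee_rot: [-180.0, 0.0, 68.0]
force: [-0.7, -0.9, -1.8]
gripper_width: 45.8
gripper_force: 50.4
time_s: 11.8
ee_pos: [559.2, 162.9, 100.4]
ee_rot: [180.0, -0.0, 68.0]
force: [0.0, -0.7, -1.4]
gripper_width: 45.4
gripper_force: 50.6
```

```bash
for i in 1; do python3 -m jog '{"jaw":[44,44,44],"slide":[[0,0,0.07],[0,0,0.07],[0,0,0]],"spin":[0,0,0]}'; python3 -m jog '{"jaw":[44,44,44],"slide":[[0,0,0.05],[0,0,0.05],[0,0,0]],"spin":[0,0,0]}'; done
```

```text
time_s: 12.1
ee_pos: [559.4, 163.0, 96.4]
ee_rot: [180.0, -0.0, 68.0]
force: [0.5, 0.1, 1.6]
gripper_width: 45.6
gripper_force: 51.4
time_s: 12.4
ee_pos: [559.5, 163.1, 93.6]
ee_rot: [179.9, -0.1, 68.0]
force: [1.0, -0.3, 5.1]
gripper_width: 45.5
gripper_force: 51.9
```

```bash
python3 -m jog '{"jaw":[44,44,44],"slide":[[0,0,0.05],[0,0,0.05],[0,0,0]],"spin":[0,0,0]}'; python3 -m jog '{"jaw":[44,44,44],"slide":[[0,0,0.03],[0,0,0.03],[0,0,0]],"spin":[0,0,0]}'
```

```text
time_s: 12.7
ee_pos: [559.7, 163.2, 90.8]
ee_rot: [179.9, -0.1, 68.0]
force: [-0.8, -0.3, 5.9]
gripper_width: 45.8
gripper_force: 52.0
time_s: 13.0
ee_pos: [559.7, 163.2, 88.8]
ee_rot: [179.9, -0.1, 68.0]
force: [0.6, 0.2, 5.8]
gripper_width: 45.8
gripper_force: 51.8
```

The force is flat at about 8 N net, so either it has snapped or the tank is slipping in the fingers. I'll check the tank's position in the tool frame.

Run:
```python
from h import *
m=env.camera_model("wrist");im=env.grab_frame("wrist")[:,:,::-1].copy();cv2.imwrite("pics/w6.png",im)
o=cv2.imread("pics/w5.png")
a=im[80:340,160:480];b=o[80:340,160:480]
cv2.imwrite("pics/c6.png",cv2.resize(np.hstack([b,a]),(800,325)))
print(env.state()["force"],env.state()["ee_pos"])
for i in(o,im):
    g=i.max(2).astype(float)
    w=np.clip(150-g[140:200,310:330],0,None).sum(1);w[w<.25*w.max()]=0;print("band row",(w*np.arange(140,200)).sum()/w.sum())
    d=g[160:175,260:300].mean(0);print(d.round().astype(int).tolist());print(g[160:175,345:380].mean(0).round().astype(int).tolist())
```

```text
[1.12046413 1.08257011 4.67765038] [559.6661626  163.19321     88.76945611]
band row 169.9858189601943
[149, 149, 149, 149, 150, 150, 150, 150, 150, 212, 226, 197, 170, 169, 157, 162, 178, 183, 143, 55, 29, 33, 34, 36, 36, 37, 38, 40, 40, 42, 41, 41, 42, 43, 44, 44, 44, 45, 45, 45]
[46, 45, 45, 45, 44, 43, 43, 42, 41, 40, 40, 39, 38, 36, 34, 35, 141, 179, 181, 175, 154, 148, 149, 149, 149, 148, 148, 183, 225, 218, 160, 151, 151, 151, 151]
band row 169.98988421938225
[201, 172, 167, 167, 167, 167, 167, 167, 167, 167, 167, 167, 167, 167, 167, 167, 167, 182, 146, 53, 29, 32, 33, 34, 35, 36, 37, 39, 39, 40, 40, 41, 42, 42, 43, 43, 43, 44, 44, 44]
[45, 44, 44, 43, 42, 42, 42, 41, 40, 40, 38, 38, 37, 35, 33, 31, 134, 171, 167, 149, 149, 149, 150, 149, 149, 149, 149, 149, 149, 149, 149, 149, 149, 149, 149]
```

View pics/c6.png

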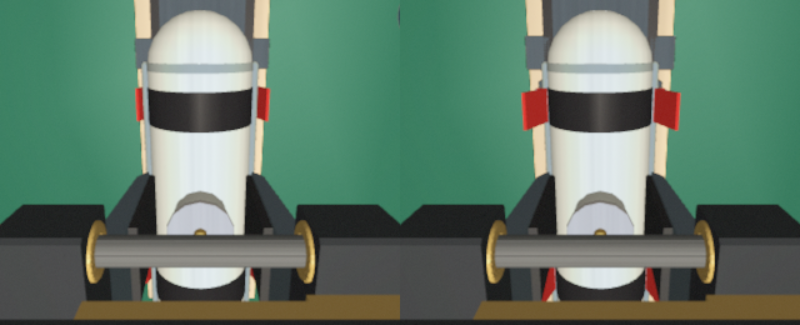

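The tank has not slipped. The red hooks now cover the seams right up to the body on both far clips, so they look snapped. I'll press a little more to feel the saddles.

```bash
python3 -m jog '{"jaw":[44,44,44],"slide":[[0,0,0.03],[0,0,0.03],[0,0,0]],"spin":[0,0,0]}'; python3 -m jog '{"jaw":[44,44,44],"slide":[[0,0,0.03],[0,0,0],[0,0,0]],"spin":[0,0,0]}'
```

```text
time_s: 13.35
ee_pos: [559.7, 163.2, 87.0]
ee_rot: [179.9, -0.1, 68.0]
force: [0.1, 0.7, 6.3]
gripper_width: 45.5
gripper_force: 52.1
time_s: 13.65
ee_pos: [559.7, 163.2, 86.3]
ee_rot: [179.9, -0.1, 68.0]
force: [0.4, 0.3, 6.6]
gripper_width: 45.8
gripper_force: 52.2
```

```bash
python3 -m jog '{"jaw":[44,44,44],"slide":[[0,0,0.03],[0,0,0],[0,0,0]],"spin":[0,0,0]}'; python3 -m jog '{"jaw":[44,44,44],"slide":[[0,0,0.03],[0,0,0],[0,0,0]],"spin":[0,0,0]}'
```

```text
time_s: 13.95
ee_pos: [559.7, 163.3, 85.7]
ee_rot: [179.9, -0.1, 68.0]
force: [0.5, -1.1, 8.3]
gripper_width: 45.7
gripper_force: 52.4
time_s: 14.25
ee_pos: [559.7, 163.3, 85.0]
ee_rot: [179.9, -0.1, 68.0]
force: [-1.3, 0.3, 10.3]
gripper_width: 45.6
gripper_force: 52.7
```

The force rises at spring rate, so the tank is on the saddles and must be past the hooks. I'll ease back to the rest height and see whether the hooks hold.

```bash
python3 -m jog '{"jaw":[44,44,44,44],"slide":[[0,0,-0.07],[0,0,-0.07],[0,0,0],[0,0,0]],"spin":[0,0,0,0]}'; python3 -m jog '{"jaw":[44,44,44,44],"slide":[[0,0,-0.04],[0,0,-0.04],[0,0,0],[0,0,0]],"spin":[0,0,0,0]}'
```

```text
time_s: 14.65
ee_pos: [559.7, 163.2, 88.4]
ee_rot: [179.9, -0.1, 68.0]
force: [0.7, 0.7, 5.3]
gripper_width: 45.9
gripper_force: 51.9
time_s: 15.05
ee_pos: [559.6, 163.2, 90.2]
ee_rot: [180.0, -0.1, 68.0]
force: [3.5, 1.8, 1.3]
gripper_width: 46.0
gripper_force: 51.2
```

```bash
python3 -m jog '{"jaw":[44,44,50,56,62,70,80,91,91,91],"slide":[[0,0,-0.02],[0,0,0],[0,0,0],[0,0,0],[0,0,0],[0,0,0],[0,0,0],[0,0,0],[0,0,0],[0,0,0]],"spin":[0,0,0,0,0,0,0,0,0,0]}' && python3 -m jog '{"jaw":[91,91,91,91,91,91,91,91,91,91],"slide":[[0,0,-0.2],[0,0,-0.3],[0,0,-0.5],[0,0,-0.6],[0,0,-0.7],[0,0,-0.7],[0,0,-0.7],[0,0,-0.7],[0,0,0],[0,0,0]],"spin":[0,0,0,0,0,0,0,0,0,0]}'
python3 - <<'E'
from h import *
m=env.camera_model("wrist");im=env.grab_frame("wrist")[:,:,::-1].copy();cv2.imwrite("pics/w7.png",im)
s=env.grab_frame("scene")[:,:,::-1]
c=cv2.resize(s[180:290,260:400],(640,503),interpolation=cv2.INTER_CUBIC)[:330]
cv2.imwrite("pics/c7.png",np.vstack([im[0:260],c]))
g=im.max(2).astype(float);import pickle;pickle.dump(m,open("w7.pkl","wb"))
print(env.state()["ee_pos"],env.state()["force"])
E
```

```text
time_s: 16.05
ee_pos: [559.0, 162.9, 90.9]
ee_rot: [-180.0, -0.0, 68.0]
force: [-0.4, 0.6, -1.3]
gripper_width: 90.9
gripper_force: 0.0
time_s: 17.05
ee_pos: [559.0, 162.9, 223.2]
ee_rot: [180.0, -0.0, 68.0]
force: [-0.1, 0.4, -0.4]
gripper_width: 90.9
gripper_force: 0.0
[558.27095184 162.68534117 221.77920238] [-0.62507141 -0.25567352 -0.9621441 ]
```

View pics/c7.png

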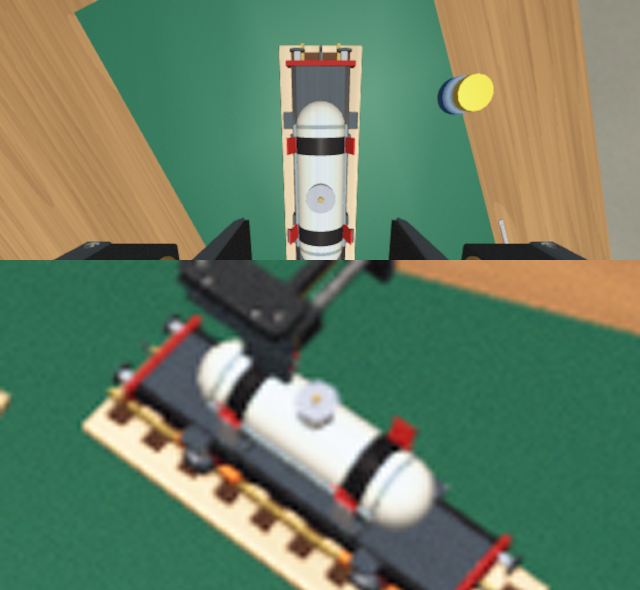

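The tank sits level in the wagon, dome up. Both bands lie in the clip pairs, and all four red hooks are over the seams (wrist view (291,145), (349,145), (291,233), (350,233)). The gripper is clear.

```bash
python3 -c "
from workcell import env
print(env.job_done())"
```

```text
the job is handed in; nothing more can be done
None
```

The tank is clipped onto the wagon dome up, with both bands in the clips and all four hooks over the seams; it was released and the job handed in at about 17 s of the 56 s allowed, and the highest push I read was about 13 N (springs solid at 24 N), though I didn't catch the snap peak itself.

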